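# Lock the sample rack's hold-down bar with a spring clip

## Task

Secure the tube rack in the sampler tray: swing the raised hold-down bar down until it lies shut in its yoke, flat on the keeper plate. Then take the large spring clip from the rail and clip it upright over the end of the bar, in the middle of the keeper and square across it, pushed down until its jaw pads grip the keeper wholly below the bar, and let go. Leave the small clip and all the other things on the bench where they are.

Things in the scene. Friction and masses are not known exactly. Their poses are not given: they have to be found in the camera images.
- tray: Fixed sampler tray, grey base 300 x 170 x 12 mm (side rims to 24 mm), with a white tube rack. Origin: centre of its underside, on the bench. x runs along the bar from the keeper end (-x) to the hinge end (+x), z up; the bar moves in the plane y = 0. Rack: x -50 to +85 mm, y +-70 mm, 70 mm high; capped tubes (cap 25 mm wide, tops 118 mm up) at y = +-42 mm, x -30 to +60 mm.
- bar_hinge (a point): Hinge axis of the hold-down bar, along tray y, at tray x +115 mm, 79 mm above the bench. The bar's centre line passes through it. Its two 8 mm cheeks stand 94 mm high.
- yoke (a point): The catch: middle, at bar centre height (79 mm), between two steel uprights at tray x -85 mm (8 mm long in x, y from +-8 to +-14 mm, tops 94 mm up). The shut bar lies between them.
- keeper (a point): Middle of the top face of the keeper, a fixed upright aluminium plate at the -x end of the tray, 40 mm long (tray x), 10 mm thick (tray y), its top 72 mm above the bench, foot 18 mm. Axes as the tray's. The shut bar lies flush on this face, so the shut bar's top is 14 mm above this point.
- bar (a joint): Hinge of the steel hold-down bar (257 mm long from its hinge, 10 mm wide, 14 mm high). 0 = shut: level, in the yoke and on the keeper; grows as the free end swings up, to 1.35 rad at most. Starts raised, stays where it is left (stiff hinge; about 2 N at the free end moves it).
- bar_tip (a point): Middle of the free end face of the hold-down bar, 257 mm from the hinge axis.
- clip: LARGE spring clip like a big clothes peg, steel, grey grip rolls, black jaw pads; 117 mm tall, 60 mm over the grips. Starts upright over the rail, jaws down. Origin: middle of its hinge pin (18 mm thick; this throat comes to sit on an edge). x: the way jaws and grips open, y along the pin, z from jaws to grips. Fully down over the shut bar the pin is 23 mm above keeper.
- clip_grip (a point): Centre of one grip roll of the large clip, at x -25, z +62 mm from the pin; the other is at x +25 mm. Rolls are 10 mm thick, 30 mm long along y. Squeezing the two together along x (8 N or more, up to a stop) opens the jaws: 28 mm over the rolls at the stop, rolls then about 66 mm above the pin. Letting go shuts the jaws by spring.
- clip_jaws (a point): Tip of one jaw of the large clip, 50 mm below the pin. Jaws are 24 mm wide along y; the pads that grip are 36 to 50 mm below the pin; fully squeezed the mouth is about 34 mm at the tips, 18 mm beside the pin. The frame of this and of clip belongs to one half of the clip and tilts about y by half the joint value when squeezed.
- clip_jaw (a joint): Opening of the large clip, rad: 0 with its jaws shut on something 10 mm thick, about -0.15 shut on nothing, 0.5 fully squeezed open (stop).
- small_clip: The SMALL spring clip, same make but 71 mm tall, 18 mm wide, 41 mm over the grips; jaws too short for this job. Starts over the same rail. Origin and axes as the large one. To be left where it is.
- rail: Fixed parking rail: grey base 240 x 90 x 18 mm with an upright aluminium plate 220 mm long (along x), 10 mm thick (y), its top edge 78 mm above the bench. Origin: centre of its underside; the two clips sit about 60 mm either side of the middle, either way round.
- bottle: Bystander: white plastic bottle, 58 mm diameter, 160 mm tall. Origin: centre of its underside.
- amber: Bystander: amber glass bottle, 50 mm diameter, 130 mm tall. Origin: centre of its underside.
- beaker: Bystander: clear beaker, 72 mm diameter, 90 mm tall. Origin: centre of its underside.
- jar: Bystander: clear jar with white lid, 64 mm diameter, 70 mm tall. Origin: centre of its underside.
- tip_box: Bystander: grey box with white lid, 80 x 115 x 68 mm. Origin: centre of its underside.
- vial: Bystander: small capped vial, 28 mm diameter, 38 mm tall, standing on the tray beside the keeper. Origin: centre of its underside.
- driver: Bystander: screwdriver, 190 mm long, lying on the bench. Origin: near its middle.
Mind the look-alikes: they are no part of the job. What is shaped like the clip but purple is not meant.

How it is judged:
By the outcome, as a careful person would: the job done as asked, in the order asked, and still so for the second after the job is handed in, with the robot touching nothing.
It also fails if it takes over 61 s, if anything falls off the work surface, if the arm or the gripper's body presses on something with over 40 N, if the wrist force passes 120 N, or if a joint passes its speed limit or range.

## Robot

A 7-joint arm with a two-finger parallel gripper is mounted at the origin on the work surface. World frame = base frame: x ahead of the robot, y to its left, z up, the work surface at z = 0. Lengths are in m, angles in rad, forces in N, time in s.
With the tool pointing down it reaches from about 0.425 to 1.025 m from the base axis. Payload 3.6 kg.
Tool frame: the origin (TCP) lies midway between the tips of the shut fingers; the grasp point (between the pads) lies 19 mm behind it; z points along the fingers, y is the line along which they close (so a half turn about z gives the same grasp; the last joint's range is limited). The gripper opens to 85 mm and grips with 20 to 120 N. Pads are 22 mm wide; open, the fingers measure 114 mm over their backs; the gripper's body (76 mm by 85 mm) begins 54 mm behind the grasp point. The pads swing forward as they close: fully open they stand 13 mm farther back than shut.
Start: joints at [1.014, 0.591, 0.048, 1.609, -0.033, 0.943, -0.034], TCP at [0.324, -0.648, 0.231] pointing down, gripper open.
Joint ranges: [-2.69, 2.69], [-0.47, 2.24], [-1.27, 1.36], [0.19, 2.51], [-1.53, 4.68], [0.08, 2.07], [-3.09, 3.09]. Speed limits (rad/s): [2.57, 2.57, 3.14, 3.14, 3.14, 3.14, 3.14].

## Interface

Orientations are given as a rotation vector (axis times angle).
In Python, from bench import robot gives the robot as it stands.
- The arm moves only by the tool jog_arm, never from a script. Its arguments are lists of equal length, an entry for each row: "hand": the opening, from 0 (shut) to 1 (fully open); "offset": the shift along the tool's x, y, z in m, a list of three; "turn": the turn, a rotation vector about the tool's x, y, z in degrees, a list of three. A call has 1 to 12 rows; each row is the pose to reach, as a shift and turn from the pose commanded when the call began, along the tool's axes at that moment; what a row does not reach only later rows make up. A row lasts 1/8 s, in which the tool goes at most 62.5 mm and 10.7 degrees, less where a joint would pass 70% of its speed; a pose out of reach is approached as far as the arm can. A call with a gripper value outside its range is refused whole. The fingers move at their own pace and stop on an object; the grip force is fixed at half the most. Time passes only in rows, so rows that repeat a pose let the fingers close. It gives the time, the measured TCP pose, the force, the opening and the grip force at its end, in the units of the state.
- robot.read_state(): the state, without advancing time (a new reading comes with each control period).
- robot.grab_frame(name): name is "side" or "top"; returns a dict with "image" (420x560x3 uint8, blue, green, red), "vfov" (degrees; the focal length in pixels is half the picture's height over the tangent of half this angle, whatever the lens; pixels are square), "cx", "cy" (the principal point, pixels), "world_to_cam" (4x4, takes a point from world to camera coordinates). Camera axes: x right, y up, looking along -z (the intrinsics and any distortion apply to the point x, -y, -z); pixel columns grow to the right and rows downward; lengths in m; the calibration is good to about 2 mm. A picture is of the moment at which its call begins. There is no depth.
- robot.finish_job(): hands the job in; it is judged then, once.
The state is a dict: "clock": time; "qpos": joint angles; "joint_velocities": joint speeds; "effort": joint torques, N m; "tcp_pos": TCP position; "tool_rot": TCP orientation; "contact_force": force on the tool from outside, world axes, zero at the start; "torque": the same for the moment, N m; "grip_width": opening from 0.0 (shut) to 1.0 (fully open); "grip_force": force on a finger pad.
Only numpy, scipy, OpenCV 4.12 (cv2) and the standard library are available. Lean on these libraries where they do the work, as an engineer would, in place of code of your own. Each camera call takes 0.05 s, during which the arm holds its last target. There are 200 camera calls.

## Working session

There is one attempt and no reset: what is moved stays moved. The work goes in short steps, Python scripts to look and compute and a tool call to move; the robot and the scene stay as the last step left them, time stands still between calls to the robot, and variables do not carry over. Pictures are saved under pics/ and viewed, at most 10 in all, crops included, and the job is handed in when it is done.

Besides the shell and the picture viewer there is one more tool, called after "Call:" as name(argument=value, ...), one argument or row to a line, values as JSON. jog_arm: Moves the arm, as the interface text tells. Its arguments: {"type":"object","properties":{"hand":{"type":"array","items":{"type":"number"}},"offset":{"type":"array","items":{"type":"array","items":{"type":"number"}}},"turn":{"type":"array","items":{"type":"array","items":{"type":"number"}}}},"required":["hand","offset","turn"]}

```bash
ls; mkdir -p pics; python3 - <<'E'
from bench import robot
import cv2,numpy as np,pickle
for n in("side","top"):
    f=robot.grab_frame(n); cv2.imwrite(f"pics/{n}0.png",f["image"])
    pickle.dump(f,open(f"pics/{n}0.pkl","wb"))
    print(n,f["vfov"],f["cx"],f["cy"],{k:v for k,v in f.items() if k not in("image","vfov","cx","cy")})
print(robot.read_state())
E
```

```text
pics
side 51.282921527437544 281.06192925007895 214.7455570492797 {'world_to_cam': array([[-0.71750368, -0.69628034,  0.01954858,  0.3745184 ],
       [ 0.43391031, -0.42482998,  0.79450697, -0.31406186],
       [-0.54489476,  0.57854401,  0.6069403 , -1.20036071],
       [ 0.        ,  0.        ,  0.        ,  1.        ]])}
top 49.51210535019239 279.92992592653155 209.459306124521 {'world_to_cam': array([[ 1.03930841e-02, -9.99941541e-01,  2.98290457e-03,
         1.40534549e-02],
       [ 9.84567473e-01,  1.07543591e-02,  1.74674652e-01,
        -5.36368541e-01],
       [-1.74696520e-01,  1.12146246e-03,  9.84621688e-01,
        -1.26696273e+00],
       [ 0.00000000e+00,  0.00000000e+00,  0.00000000e+00,
         1.00000000e+00]])}
{'clock': 0.1, 'qpos': array([ 1.01351709,  0.59206187,  0.0482914 ,  1.60970833, -0.03330069,
        0.9427088 , -0.03367024]), 'joint_velocities': array([ 1.27025967e-03, -1.76588134e-03,  4.41983117e-04, -3.80788042e-03,
       -1.67334762e-04,  2.93985725e-05,  9.65067540e-04]), 'effort': array([ 4.54712877e-03, -5.49997866e+01,  1.55347634e+00, -1.98825324e+01,
        9.76226293e-03,  3.86284286e-03, -6.87096673e-07]), 'tcp_pos': array([ 0.32399155, -0.64773094,  0.23022468]), 'tool_rot': array([-3.05551649e+00, -7.21715431e-01,  9.18467309e-04]), 'contact_force': array([ 0.23908757,  0.2268418 , -0.61799208]), 'torque': array([-0.0055935 , -0.0350829 , -0.00797942]), 'grip_force': 0.0, 'grip_width': 0.998576127429463}
```

View pics/side0.png

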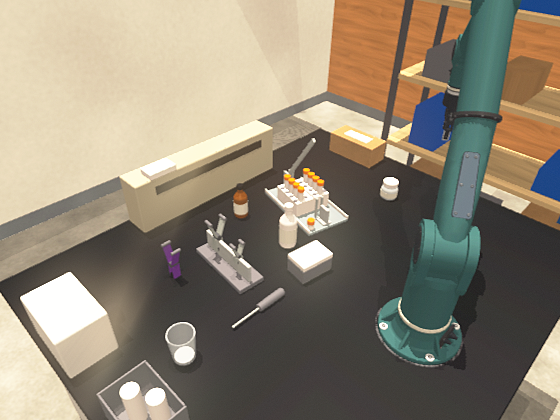

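View pics/top0.png

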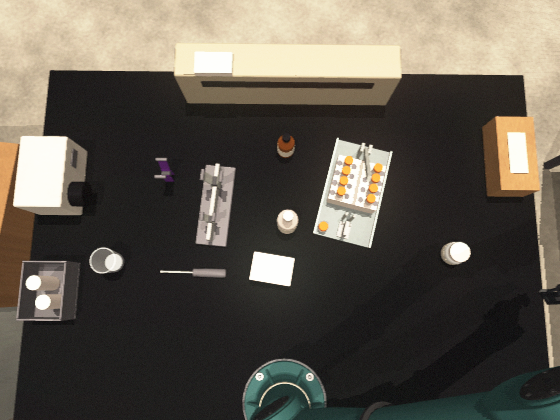

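Side: tray near (307,198) with the bar raised at (300,160), rail near (229,258). The clip candidates are the farther clip on the rail (218,228), the nearer one on the rail (240,250), and the purple decoy (173,260), which is excluded. Next, enlarged crops.

```bash
python3 - <<'E'
import cv2,numpy as np
s=cv2.imread("pics/side0.png");t=cv2.imread("pics/top0.png")
R=lambda i,x,y,w,h,k:cv2.resize(i[y:y+h,x:x+w],None,fx=k,fy=k,interpolation=cv2.INTER_CUBIC)
cv2.imwrite("pics/c1.png",np.hstack([R(s,190,205,80,100,5),R(t,185,155,64,100,5)][:2]) )
cv2.imwrite("pics/c2.png",np.hstack([R(s,260,130,95,110,4),R(t,305,130,95,125,4)[:440]]) if 0 else np.hstack([R(s,260,130,95,125,4.2),R(t,305,130,95,125,4.2)]))
E
```

```text
(no output)
```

View pics/c1.png

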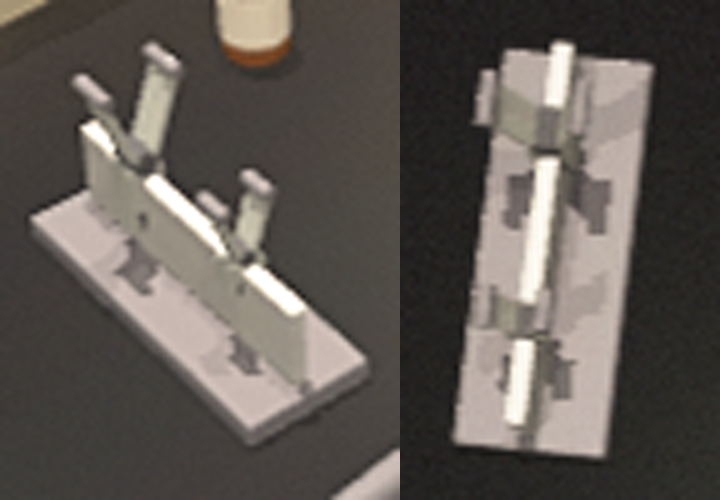

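View pics/c2.png

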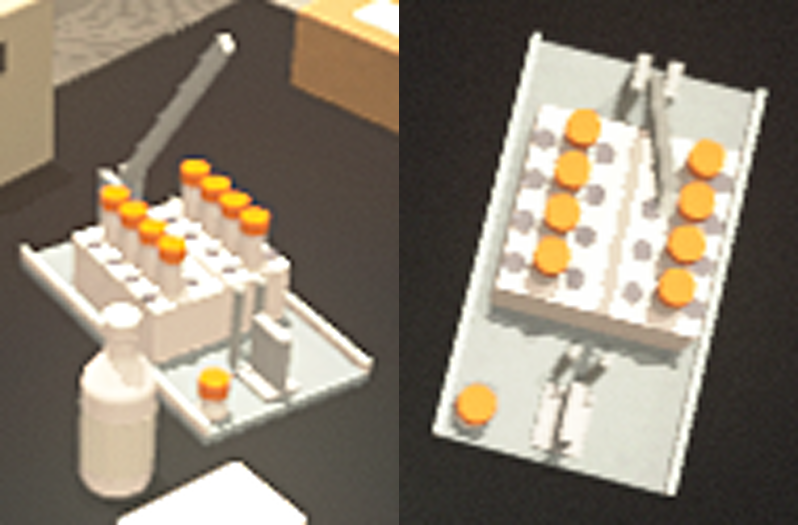

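The c1 crop confirms the large clip is the farther one on the rail. Its rolls are at side (208,222) and (222,216), and top (202,174) and (221,175). The nearer clip is visibly smaller. c2 shows the raised bar tip at side (314,140), and the keeper and yoke clear apart from the vial beside them. Now fitting the poses.

```bash
cat > cam.py <<'E'
import numpy as np,pickle
from scipy.optimize import least_squares
F={n:pickle.load(open(f"pics/{n}0.pkl","rb")) for n in("side","top")}
def proj(n,P):
    f=F[n];P=np.atleast_2d(P);c=P@f["world_to_cam"][:3,:3].T+f["world_to_cam"][:3,3]
    k=210/np.tan(np.radians(f["vfov"]/2))
    return np.c_[f["cx"]+k*c[:,0]/-c[:,2],f["cy"]-k*c[:,1]/-c[:,2]]
def tri(ps,pt):
    r=least_squares(lambda X:np.r_[proj("side",X)[0]-ps,proj("top",X)[0]-pt],[.7,0,.1]);return r.x,r.fun
def w(p,L):
    L=np.atleast_2d(L)*1e-3;c,s=np.cos(p[2]),np.sin(p[2])
    return np.c_[p[0]+c*L[:,0]-s*L[:,1],p[1]+s*L[:,0]+c*L[:,1],L[:,2]]
def fit(obs,p0):
    g=lambda p:np.concatenate([proj(n,w(p,L))[0]-uv for n,L,uv in obs])
    r=least_squares(g,p0,loss="soft_l1");return r.x,g(r.x).reshape(-1,2)
c1s=lambda x,y:np.array([190+x/5-.4,205+y/5-.4]); c1t=lambda x,y:np.array([185+(x-400)/5-.4,155+y/5-.4])
c2s=lambda x,y:np.array([260+x/4.2-.4,130+y/4.2-.4]); c2t=lambda x,y:np.array([305+(x-399)/4.2-.4,130+y/4.2-.4])
E
python3 - <<'E'
from cam import *
np.set_printoptions(precision=4,suppress=True)
print("rollL",[tri(c1s(92,85),c1t(485,97)),tri(c1s(162,55),c1t(582,100))])
print("rollS",[tri(c1s(212,205),c1t(483,307)),tri(c1s(258,180),c1t(545,310))])
o=[("top",[110,0,78],c1t(563,42)),("top",[-110,0,78],c1t(517,427)),
("top",[120,45,18],c1t(505,50)),("top",[120,-45,18],c1t(652,63)),("top",[-120,-45,18],c1t(607,456)),("top",[-120,45,18],c1t(455,442)),
("side",[110,0,78],c1s(90,125)),("side",[-110,0,78],c1s(303,312)),
("side",[120,45,18],c1s(32,220)),("side",[-120,45,18],c1s(248,437)),("side",[-120,-45,18],c1s(368,365))]
best=fit(o,[.6,.2,0]);print("rail",best)
# tray: +x toward hinge (far from robot)
o=[("top",[150,85,24],c2t(536,36)),("top",[150,-85,24],c2t(766,92)),("top",[-150,-85,24],c2t(673,494)),("top",[-150,85,24],c2t(434,432)),
("side",[150,85,24],c2s(22,248)),("side",[-150,-85,24],c2s(371,365)),("side",[-150,85,24],c2s(206,437))]
p,r=fit(o,[.7,-.2,0]);print("tray",p,r)
for n in("hinge",[115,0,79]),("yoke",[-85,0,94]),("keep-",[-142,0,72]),("tubetop",[60,42,118]):
    print(n,w(p,n[1]),[proj(c,w(p,n[1]))[0] for c in("side","top")])
T=tri(c2s(226,43),c2t(667,200));print("tip",T)
d=T[0]-w(p,[115,0,79])[0];print(np.linalg.norm(d),np.degrees(np.arctan2(d[2],np.linalg.norm(d[:2]))),d)
E
```

```text
rollL [(array([0.6091, 0.2292, 0.16  ]), array([-0.479 , -0.1393,  0.2829,  0.3454])), (array([0.6086, 0.1775, 0.1554]), array([-0.8066, -0.2209,  0.4604,  0.5711]))]
rollS [(array([0.5   , 0.2304, 0.1341]), array([-0.3262, -0.0811,  0.1939,  0.2464])), (array([0.4985, 0.1969, 0.1338]), array([-0.4553, -0.1083,  0.2645,  0.3395]))]
rail (array([ 0.5525,  0.209 , -0.0861]), array([[ 0.5165,  0.6816],
       [ 0.2209, -0.2267],
       [ 0.2531, -0.0637],
       [ 0.6545,  0.1568],
       [ 0.3055,  1.1265],
       [-0.0269,  0.9419],
       [-0.9758,  0.6599],
       [-1.5108,  0.443 ],
       [-1.2839,  0.0921],
       [-0.1635, -0.8998],
       [-0.155 , -0.7447]]))
tray [ 0.5954 -0.1968 -0.2475] [[ 0.0116 -0.2147]
 [ 0.2075  0.3068]
 [ 0.2574  0.9978]
 [ 0.2126  0.8574]
 [-0.9489  0.2532]
 [-0.7155 -0.1482]
 [-0.7449 -1.9314]]
('hinge', [115, 0, 79]) [[ 0.7069 -0.225   0.079 ]] [array([287.7519, 175.1248]), array([365.4762, 150.134 ])]
('yoke', [-85, 0, 94]) [[ 0.513 -0.176  0.094]] [array([318.5959, 198.1013]), array([350.413 , 215.4854])]
('keep-', [-142, 0, 72]) [[ 0.4578 -0.162   0.072 ]] [array([327.8219, 211.6491]), array([344.5398, 236.1618])]
('tubetop', [60, 42, 118]) [[ 0.6639 -0.1708  0.118 ]] [array([286.4046, 176.1168]), array([348.9831, 160.5527])]
tip (array([ 0.5706, -0.1896,  0.2939]), array([-1.1358, -0.1848,  0.4835,  0.6685]))
0.2569924359248267 56.75626140120458 [-0.1364  0.0354  0.2149]
```

Measured sizes agree with the description: bar length 257 mm, rolls about 0.155 m high, small sub-pixel residuals. Next, the keeper's x along the tray, checked with an overlay at a -122 mm guess.

```bash
python3 - <<'E'
from cam import *
import cv2
p=[.5954,-.1968,-.2475];out=[]
for n,x,y in(("side",295,182),("top",325,203)):
    K=9;i=cv2.resize(F[n]["image"][y:y+55,x:x+44],None,fx=K,fy=K,interpolation=cv2.INTER_CUBIC)
    for X,c in((-102,(0,0,255)),(-122,(0,255,0)),(-142,(255,0,0)),(-85,(0,255,255))):
        h=72 if X!=-85 else 94;Y=5 if X!=-85 else 14
        q=((proj(n,w(p,[[X,-Y,h],[X,Y,h]]))-[x,y]+.5)*K).astype(int)
        cv2.line(i,q[0].tolist(),q[1].tolist(),c,1)
    out.append(i)
cv2.imwrite("pics/k.png",np.hstack(out))
E
```

```text
(no output)
```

View pics/k.png

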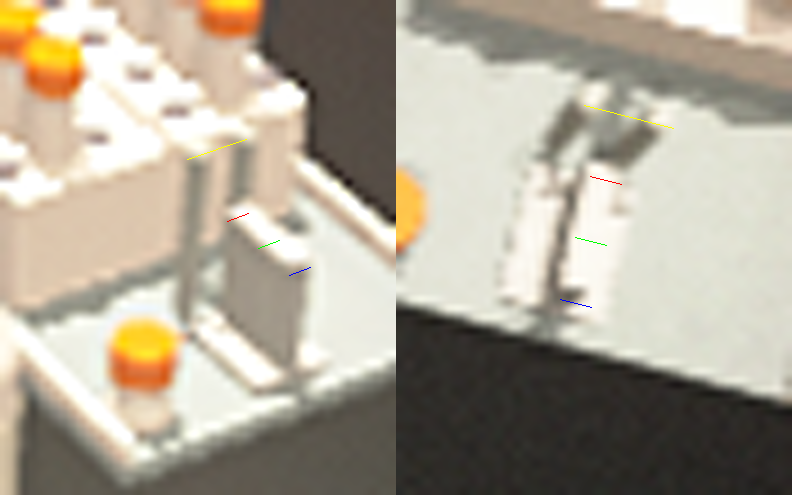

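Overlay: the yoke line (yellow) falls on the upright tops. The keeper top face runs from about -102 to -142 mm, with its middle at about -121 mm ±3. Now a helper to compute moves and the bar arc.

```bash
cat > mv.py <<'E'
from cam import *
from bench import robot
from scipy.spatial.transform import Rotation as R
TRAY=[.5954,-.1968,-.2475]
def goal(pos,ang,st=None):
    """offset (m, tool axes) and turn (deg) to world pos, tool down, tool x at heading ang"""
    st=st or robot.read_state(); R0=R.from_rotvec(st["tool_rot"])
    G=R.from_euler("z",ang)*R.from_euler("x",np.pi)
    return (R0.inv().apply(np.array(pos)-st["tcp_pos"])).round(4).tolist(),np.degrees((R0.inv()*G).as_rotvec()).round(2).tolist()
def arc(t,r=241):
    t=np.radians(t);return w(TRAY,[115-r*np.cos(t)+7*np.sin(t)+11,0,79+r*np.sin(t)+7*np.cos(t)])[0]
E
python3 - <<'E'
from mv import *
print(goal(arc(70),TRAY[2]))
st=robot.read_state();G=R.from_euler("z",TRAY[2])*R.from_euler("x",np.pi)
st2=dict(tcp_pos=arc(70),tool_rot=G.as_rotvec())
for t in [66,62,58,54,50,46,42,38,34,30,26,22,18,14,10,6,4,2,1,0]: print(t,goal(arc(t),TRAY[2],st2)[0])
E
```

```text
([0.4825, -0.2493, -0.0772], [-0.11, 0.05, 40.76])
66 [-0.0158, -0.0, 0.0058]
62 [-0.0311, -0.0, 0.0128]
58 [-0.0459, 0.0, 0.0208]
54 [-0.0601, -0.0, 0.0298]
50 [-0.0737, -0.0, 0.0397]
46 [-0.0865, -0.0, 0.0506]
42 [-0.0986, -0.0, 0.0624]
38 [-0.1098, -0.0, 0.075]
34 [-0.12, -0.0, 0.0883]
30 [-0.1294, -0.0, 0.1023]
26 [-0.1377, -0.0, 0.1169]
22 [-0.145, -0.0, 0.1321]
18 [-0.1512, -0.0, 0.1477]
14 [-0.1563, -0.0, 0.1638]
10 [-0.1603, -0.0, 0.1801]
6 [-0.1631, -0.0, 0.1967]
4 [-0.1641, -0.0, 0.2051]
2 [-0.1648, -0.0, 0.2135]
1 [-0.165, -0.0, 0.2177]
0 [-0.1652, -0.0, 0.2219]
```

Call:
jog_arm(
  hand=[0,0,0,0,0,0,0,0,0,0,0,0],
  offset=[
    [0.05,-0.02,-0.05],
    [0.11,-0.04,-0.077],
    [0.165,-0.07,-0.077],
    [0.215,-0.1,-0.077],
    [0.265,-0.13,-0.077],
    [0.315,-0.16,-0.077],
    [0.36,-0.19,-0.077],
    [0.4,-0.215,-0.077],
    [0.44,-0.235,-0.077],
    [0.482,-0.249,-0.077],
    [0.482,-0.249,-0.077],
    [0.482,-0.249,-0.077],
  ],
  turn=[
    [0,0,5],
    [0,0,10],
    [0,0,15],
    [0,0,20],
    [0,0,25],
    [0,0,30],
    [0,0,35],
    [0,0,38],
    [0,0,40.8],
    [0,0,40.8],
    [0,0,40.8],
    [0,0,40.8],
  ],
)

```text
clock: 1.6
tcp_pos: [0.6433, -0.2106, 0.3077]
tool_rot: [3.117, -0.389, -0.003]
contact_force: [-0.1, -0.2, -0.1]
grip_width: 0.002
grip_force: 0.0
```

```bash
python3 - <<'E'
from mv import *
print(goal(arc(70),TRAY[2])); s=robot.read_state();print(s["contact_force"],s["grip_width"])
E
```

```text
([0.0004, -0.0016, -0.0002], [0.06, 0.09, -0.05])
[-0.10447828 -0.23348801 -0.1246679 ] 0.0015358766461088518
```

Call:
jog_arm(
  hand=[0,0,0,0,0,0,0,0,0,0,0,0],
  offset=[
    [-0.016,-0.0015,0.006],
    [-0.031,-0.0015,0.013],
    [-0.046,-0.0015,0.021],
    [-0.06,-0.0015,0.03],
    [-0.074,-0.0015,0.04],
    [-0.0865,-0.0015,0.0505],
    [-0.0985,-0.0015,0.0625],
    [-0.11,-0.0015,0.075],
    [-0.12,-0.0015,0.088],
    [-0.129,-0.0015,0.102],
    [-0.1375,-0.0015,0.117],
    [-0.145,-0.0015,0.132],
  ],
  turn=[
    [0,0,0],
    [0,0,0],
    [0,0,0],
    [0,0,0],
    [0,0,0],
    [0,0,0],
    [0,0,0],
    [0,0,0],
    [0,0,0],
    [0,0,0],
    [0,0,0],
    [0,0,0],
  ],
)

```text
clock: 3.1
tcp_pos: [0.5033, -0.1727, 0.1753]
tool_rot: [-3.117, 0.388, 0.0]
contact_force: [1.5, -0.8, -0.2]
grip_width: -0.001
grip_force: 0.2
```

```bash
python3 - <<'E'
from mv import *
for t in (18,14,10,6,4,2,0): print(t,goal(arc(t),TRAY[2])[0]); 
s=robot.read_state();print(s["contact_force"])
E
```

```text
18 [-0.0058, 0.0008, 0.0152]
14 [-0.0109, 0.0008, 0.0312]
10 [-0.0149, 0.0008, 0.0476]
6 [-0.0177, 0.0008, 0.0642]
4 [-0.0187, 0.0008, 0.0725]
2 [-0.0193, 0.0008, 0.0809]
0 [-0.0197, 0.0008, 0.0893]
[ 1.5314688  -0.80935604 -0.24136185]
```

Call:
jog_arm(
  hand=[0,0,0,0,0,0,0,0,0],
  offset=[
    [-0.006,0.0008,0.015],
    [-0.011,0.0008,0.031],
    [-0.015,0.0008,0.0475],
    [-0.0175,0.0008,0.064],
    [-0.0185,0.0008,0.0725],
    [-0.0195,0.0008,0.081],
    [-0.0195,0.0008,0.086],
    [-0.0195,0.0008,0.089],
    [-0.0195,0.0008,0.089],
  ],
  turn=[
    [0,0,0],
    [0,0,0],
    [0,0,0],
    [0,0,0],
    [0,0,0],
    [0,0,0],
    [0,0,0],
    [0,0,0],
    [0,0,0],
  ],
)

```text
clock: 4.22
tcp_pos: [0.485, -0.1691, 0.0873]
tool_rot: [3.117, -0.389, 0.001]
contact_force: [0.4, -0.2, 0.8]
grip_width: 0.0
grip_force: 0.0
```

Press down gently until the force rises.

Call:
jog_arm(
  hand=[0,0,0,0],
  offset=[
    [0,0,0.002],
    [0,0,0.003],
    [0,0,0.004],
    [0,0,0.004],
  ],
  turn=[
    [0,0,0],
    [0,0,0],
    [0,0,0],
    [0,0,0],
  ],
)

```text
clock: 4.72
tcp_pos: [0.4852, -0.1692, 0.0857]
tool_rot: [-3.117, 0.39, -0.002]
contact_force: [-3.8, 2.1, 20.8]
grip_width: -0.0
grip_force: 10.5
```

The force of 21 N at z = 0.0857 matches the bar's top at 86 mm, so it is shut. Now up and across to the large clip.

```bash
python3 - <<'E'
from mv import *
print(goal([.609,.2035,.23],-.086),goal([.609,.2035,.131],-.086))
E
```

```text
([0.0285, -0.3918, -0.1441], [-0.02, -0.08, -9.32]) ([0.0283, -0.3917, -0.0451], [-0.02, -0.08, -9.32])
```

Call:
jog_arm(
  hand=[0,0,0,0,0,0.5,1,1,1,1,1],
  offset=[
    [0,0,-0.05],
    [0,0,-0.11],
    [0,-0.01,-0.165],
    [0.005,-0.06,-0.18],
    [0.01,-0.12,-0.18],
    [0.015,-0.18,-0.18],
    [0.02,-0.24,-0.18],
    [0.025,-0.3,-0.18],
    [0.0285,-0.36,-0.17],
    [0.0285,-0.392,-0.145],
    [0.0285,-0.392,-0.145],
  ],
  turn=[
    [0,0,0],
    [0,0,0],
    [0,0,0],
    [0,0,-2],
    [0,0,-4],
    [0,0,-6],
    [0,0,-8],
    [0,0,-9.3],
    [0,0,-9.3],
    [0,0,-9.3],
    [0,0,-9.3],
  ],
)

```text
clock: 6.1
tcp_pos: [0.607, 0.208, 0.226]
tool_rot: [-3.139, 0.125, 0.006]
contact_force: [-0.0, -1.0, -0.3]
grip_width: 1.001
grip_force: 0.0
```

```bash
python3 - <<'E'
from mv import *
import cv2
o=[]
for n,x,y in(("side",180,110),("top",180,130)):
    i=robot.grab_frame(n)["image"]; cv2.imwrite(f"pics/{n}1.png",i)
    o.append(cv2.resize(i[y:y+140,x:x+190],None,fx=2.1,fy=2.1,interpolation=cv2.INTER_CUBIC))
cv2.imwrite("pics/b.png",np.vstack(o))
print(goal([.609,.2035,.131],-.086))
E
```

```text
([0.0007, -0.0005, 0.097], [0.08, 0.04, -0.0])
```

View pics/b.png

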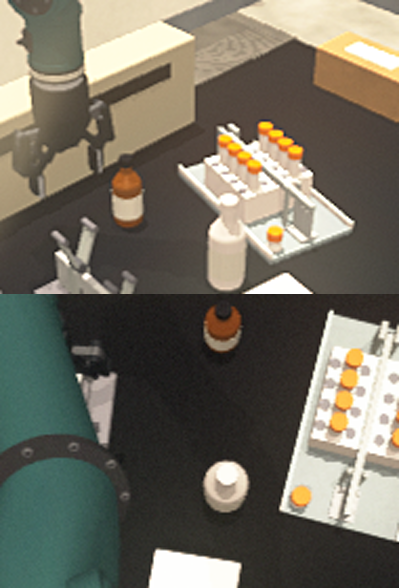

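The bar lies shut in the yoke along the tray and the bystanders are unmoved. The fingertips' middle is at side (212,196). Checking this against the projection of the TCP.

```bash
python3 - <<'E'
from mv import *
for P in([.607,.208,.226],[.607,.208,.239],[.609,.2035,.149],[.609,.2035,.154]): print(P,proj("side",P)[0])
E
```

```text
[0.607, 0.208, 0.226] [211.87482598 200.82819848]
[0.607, 0.208, 0.239] [211.53136706 197.1713926 ]
[0.609, 0.2035, 0.149] [214.57368755 220.65412545]
[0.609, 0.2035, 0.154] [214.45331631 219.35206713]
```

Call:
jog_arm(
  hand=[1,1,1,1],
  offset=[
    [0.0005,-0.0005,0.035],
    [0.0005,-0.0005,0.07],
    [0.0005,-0.0005,0.096],
    [0.0005,-0.0005,0.096],
  ],
  turn=[
    [0,0,0],
    [0,0,0],
    [0,0,0],
    [0,0,0],
  ],
)

```text
clock: 6.7
tcp_pos: [0.6082, 0.2015, 0.1313]
tool_rot: [3.136, -0.139, -0.005]
contact_force: [-0.1, -0.8, 0.1]
grip_width: 0.999
grip_force: 0.0
```

Call:
jog_arm(
  hand=[0.6,0.4,0.2,0,0,0,0,0],
  offset=[
    [0,0,0],
    [0,0,0],
    [0,0,0],
    [0,0,0],
    [0,0,0],
    [0,0,0],
    [0,0,0],
    [0,0,0],
  ],
  turn=[
    [0,0,0],
    [0,0,0],
    [0,0,0],
    [0,0,0],
    [0,0,0],
    [0,0,0],
    [0,0,0],
    [0,0,0],
  ],
)

```text
clock: 7.7
tcp_pos: [0.613, 0.206, 0.1372]
tool_rot: [-3.135, 0.135, -0.013]
contact_force: [-1.4, 0.6, 12.3]
grip_width: 0.28
grip_force: 58.1
```

Call:
jog_arm(
  hand=[0,0,0,0,0],
  offset=[
    [0,0,-0.02],
    [0,0,-0.05],
    [0,0,-0.09],
    [0,0,-0.14],
    [0,0,-0.14],
  ],
  turn=[
    [0,0,0],
    [0,0,0],
    [0,0,0],
    [0,0,0],
    [0,0,0],
  ],
)

```text
clock: 8.32
tcp_pos: [0.6123, 0.2053, 0.2786]
tool_rot: [-3.134, 0.135, -0.016]
contact_force: [-0.4, 0.7, -0.5]
grip_width: 0.282
grip_force: 59.4
```

```bash
python3 - <<'E'
from mv import *
import cv2
i=robot.grab_frame("side")["image"]; cv2.imwrite("pics/side2.png",i)
cv2.imwrite("pics/g.png",cv2.resize(i[130:280,155:275],None,fx=4,fy=4,interpolation=cv2.INTER_CUBIC))
s=robot.read_state();print(s["tcp_pos"],s["contact_force"],s["torque"],s["grip_width"],R.from_rotvec(s["tool_rot"]).as_matrix())
for P in s["tcp_pos"]+np.array([[0,0,0],[0,0,.023],[0,0,-.043],[0,0,-.093]]):print((proj("side",P)[0]-[155,130])*4)
E
```

```text
[0.61038891 0.20471387 0.27564572] [ 0.04222707 -0.08036288 -1.51324797] [-0.00956276 -0.0350297  -0.01466706] 0.28384456287973464 [[ 0.99627762 -0.08604494  0.00521263]
 [-0.0860565  -0.99628818  0.00203457]
 [ 0.00501822 -0.00247557 -0.99998434]]
[222.80523665 222.7698563 ]
[220.25750816 195.5246097 ]
[227.41853494 272.10417504]
[232.55057485 326.98588379]
```

View pics/g.png

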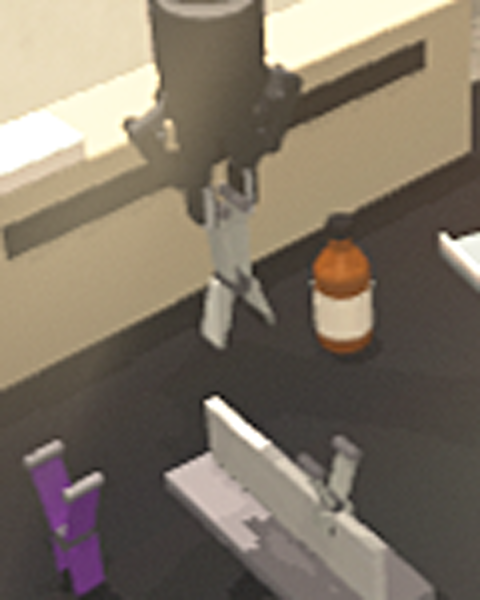

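Large clip held squeezed, jaws open downward: tips near (211,344) and (262,319), mid-tip close to the predicted position (pin ≈ 49 mm below the TCP). The small clip is still on the rail. Next I refine the keeper and bar-end position from the bar-shut pictures.

```bash
python3 - <<'E'
from mv import *
import cv2
out=[]
for n,x,y in(("side",295,182),("top",325,203)):
    K=9;i=cv2.resize(cv2.imread(f"pics/{n}1.png")[y:y+55,x:x+44],None,fx=K,fy=K,interpolation=cv2.INTER_CUBIC)
    for L,c in(([[-142,-5,86],[-142,5,86],[-142,5,72],[-142,-5,72]],(255,0,0)),([[-102,5,72],[-102,5,86],[-102,-5,86]],(0,0,255))):
        q=((proj(n,w(TRAY,L))-[x,y]+.5)*K).astype(np.int32)
        cv2.polylines(i,[q],len(L)==4,c,1)
    out.append(i)
cv2.imwrite("pics/k2.png",np.hstack(out))
E
```

```text
(no output)
```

View pics/k2.png

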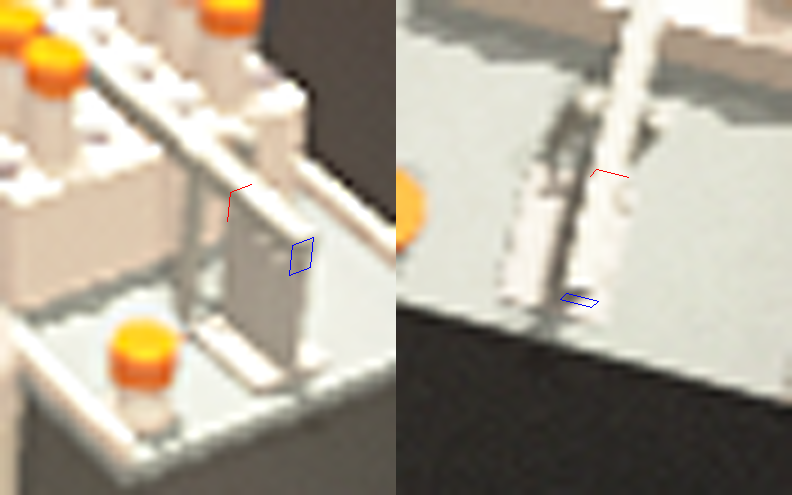

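Bar end and keeper match the overlay within half a pixel (keeper -102 to -142 mm, middle -122 mm). Computing the carry.

```bash
python3 - <<'E'
from mv import *
T=w(TRAY,[-122,-.5,0])[0];print(T)
for z in(.30,.215): print(z,goal([T[0],T[1],z],TRAY[2]))
E
```

```text
[ 0.47699511 -0.16739709  0.        ]
0.3 ([-0.1008, 0.3821, -0.0258], [-0.16, -0.28, 9.24])
0.215 ([-0.1012, 0.3824, 0.0592], [-0.16, -0.28, 9.24])
```

Call:
jog_arm(
  hand=[0,0,0,0,0,0,0,0,0,0,0,0],
  offset=[
    [0,0.01,-0.025],
    [0,0.04,-0.03],
    [-0.01,0.08,-0.03],
    [-0.02,0.12,-0.03],
    [-0.03,0.16,-0.03],
    [-0.04,0.2,-0.03],
    [-0.05,0.24,-0.03],
    [-0.065,0.28,-0.03],
    [-0.08,0.32,-0.03],
    [-0.095,0.36,-0.03],
    [-0.101,0.382,-0.027],
    [-0.101,0.382,-0.027],
  ],
  turn=[
    [0,0,0],
    [0,0,1],
    [0,0,2],
    [0,0,3],
    [0,0,4],
    [0,0,5],
    [0,0,6],
    [0,0,7],
    [0,0,8],
    [0,0,9.2],
    [-0.1,-0.2,9.2],
    [-0.1,-0.2,9.2],
  ],
)

```text
clock: 9.88
tcp_pos: [0.4726, -0.1706, 0.2981]
tool_rot: [3.114, -0.397, -0.011]
contact_force: [0.7, 0.2, 0.0]
grip_width: 0.283
grip_force: 59.4
```

Call:
jog_arm(
  hand=[0,0,0,0,0],
  offset=[
    [0,0,0.03],
    [0,0,0.06],
    [0,0,0.085],
    [0,0,0.085],
    [0,0,0.085],
  ],
  turn=[
    [0,0,0],
    [0,0,0],
    [0,0,0],
    [0,0,0],
    [0,0,0],
  ],
)

```text
clock: 10.5
tcp_pos: [0.4759, -0.1673, 0.2148]
tool_rot: [3.116, -0.385, -0.005]
contact_force: [0.2, 0.2, -1.4]
grip_width: 0.279
grip_force: 59.4
```

```bash
python3 - <<'E'
from mv import *
import cv2
T=w(TRAY,[-122,-.5,0])[0];print(goal([T[0],T[1],.215],TRAY[2]))
s=robot.read_state();print(s["grip_width"],s["grip_force"],s["contact_force"],s["clock"])
o=[]
for n,x,y in(("side",275,130),("top",310,180)):
    i=robot.grab_frame(n)["image"]; cv2.imwrite(f"pics/{n}3.png",i)
    o.append(cv2.resize(i[y:y+100,x:x+66],None,fx=6,fy=6,interpolation=cv2.INTER_CUBIC))
cv2.imwrite("pics/h.png",np.hstack(o))
for P in s["tcp_pos"]+np.array([[0,0,0],[0,0,-.049],[0,0,-.099]]):print((proj("side",P)[0]-[275,130]+.5)*6)
E
```

```text
([0.0011, -0.0002, -0.0002], [0.11, 0.16, 0.08])
0.27884961845803463 59.42188203334808 [ 0.15826794  0.15506849 -1.39744756] 10.5
[322.41008805 264.55309982]
[314.90124273 339.78929066]
[307.54892851 413.4570908 ]
```

View pics/h.png

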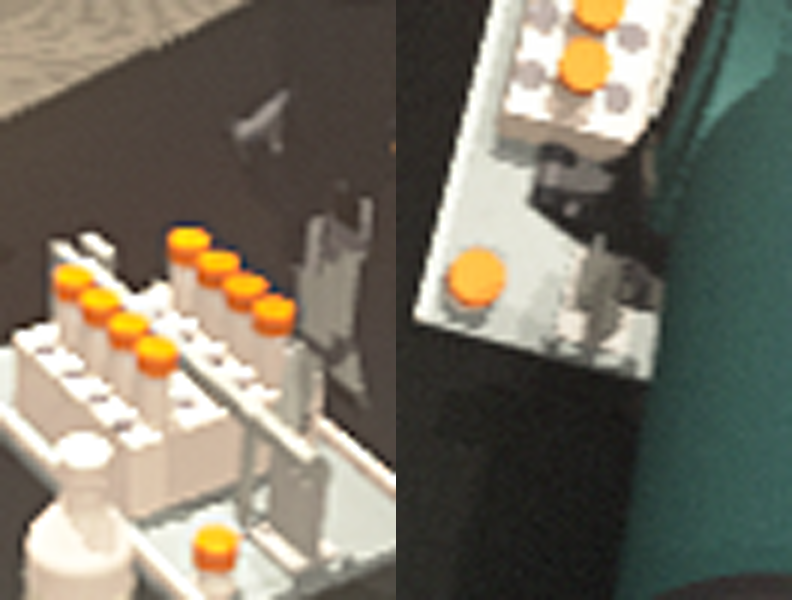

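The clip hangs above the bar with its tips near side (302,410) and (348,390) in the crop, but the background makes the left tip unclear. I'll difference it against the earlier picture without the clip.

```bash
python3 - <<'E'
import cv2,numpy as np
a=cv2.imread("pics/side1.png",0).astype(int);b=cv2.imread("pics/side3.png",0).astype(int)
print("cols 316..341");
for r in range(176,206): print(r,"".join("#" if abs(v)>40 else "+" if abs(v)>15 else "." for v in (b-a)[r,316:342])," ".join(f"{v:3d}" for v in b[r,316:342]))
E
```

```text
cols 316..341
176 ++......+#########+....... 186 187 170  79  67  71  70  67  93 132 139 134 135 141 139 136 139 138 106  63  69  70  70  69  69  68
177 ++++....+#########+....... 191 194 186 146  62  67  69  66  95 132 138 138 138 139 141 137 142 138 103  64  67  70  68  69  67  68
178 ++......+#########+....... 193 186 163 100  50  58  63  61  93 130 139 136 137 142 140 139 142 133  91  65  68  70  69  71  69  70
179 ........+#########........ 153 142 136 157 167 152  85  71  89 127 138 136 139 139 141 139 145 130  90  64  69  69  70  71  69  70
180 ..+.+++..#########........ 120 162 186 187 188 186 186 168  99 127 136 138 138 140 142 140 144 126  77  67  69  69  70  71  68  71
181 ..+.+++..#########........ 119 166 192 191 188 190 193 179 111 116 139 137 139 142 141 138 144 126  75  67  71  70  71  69  69  68
182 ....+.++.#########........ 160 161 171 187 190 196 189 159  91 114 140 137 138 141 142 139 147 125  64  69  68  71  70  71  68  67
183 .......+.#########........ 179 143 132 148 152 156 153 124  87 117 140 139 139 143 141 140 148 125  61  69  71  69  70  70  68  72
184 ..
[... 2263 characters left out ...]
6  74  76  73  72  72  71
201 ...+...++##....+.......... 133 134 140 184 245 253 242 216 159 117 144 187 206 246 244 148  47  64  71  74  75  74  73  72  74  71
202 ....++..+++............... 136 140 134 134 166 237 253 245 204 155 178 177 168 194 238 255 244  42  60  71  73  72  73  73  74  72
203 ...........++............. 139 155 156 136 129 157 246 254 253 246 193 189 176 159 193 233 254 247  95  58  67  72  74  75  73  73
204 ......+.....++............ 140 157 180 177 149 131 159 239 254 253 229 198 207 199 180 179 228 255 254  91  55  66  73  74  73  72
205 ........+..++............. 141 164 189 185 154 137 131 153 221 252 252 224 209 227 215 195 182 218 254 255 166  50  64  73  72  73
```

Left tip at about (324,201) px and right tip at about (333.5,194.5). Against the prediction and the usual side bias, the tips sit roughly 4–6 mm toward tray −y and about 2 mm toward −x. The mouth has ±12 mm to spare, so I correct by 4 mm and 3 mm and go down watching the force.

Call:
jog_arm(
  hand=[0,0,0,0,0,0],
  offset=[
    [0.003,-0.004,0],
    [0.003,-0.004,0.01],
    [0.003,-0.004,0.02],
    [0.003,-0.004,0.03],
    [0.003,-0.004,0.038],
    [0.003,-0.004,0.038],
  ],
  turn=[
    [0,0,0],
    [0,0,0],
    [0,0,0],
    [0,0,0],
    [0,0,0],
    [0,0,0],
  ],
)

```text
clock: 11.35
tcp_pos: [0.4786, -0.1643, 0.1753]
tool_rot: [3.116, -0.386, -0.009]
contact_force: [-0.7, -0.1, -0.6]
grip_width: 0.283
grip_force: 59.4
```

```bash
python3 - <<'E'
from mv import *
s=robot.read_state();print(s["contact_force"],s["torque"],s["tcp_pos"])
import cv2
a=cv2.imread("pics/side1.png",0).astype(int);b=robot.grab_frame("side")["image"];cv2.imwrite("pics/side4.png",b);b=cv2.cvtColor(b,cv2.COLOR_BGR2GRAY).astype(int)
print("pin,tip pred",[proj("side",s["tcp_pos"]-[0,0,h])[0] for h in(.049,.099)])
print("bar tip pred",proj("side",w(TRAY,[-142,0,86])))
for r in range(186,218): print(r,"".join("#" if abs(v)>40 else "+" if abs(v)>15 else "." for v in (b-a)[r,314:344])," ".join(f"{v:3d}" for v in b[r,316:342]))
E
```

```text
[-0.65844693 -0.08721388 -0.56549825] [ 0.04167319 -0.00784965  0.066657  ] [ 0.47859785 -0.16434361  0.1753465 ]
pin,tip pred [array([324.83104726, 195.87794598]), array([323.6681278 , 207.76760736])]
bar tip pred [[328.17124196 208.3778481 ]]
186 .+........########+........... 192 187 181 175 176 189 171 139 136 136 138 141 140 140 143 135  94  64  73  71  71  70  71  71  71  67
187 .........+########............ 191 187 188 192 193 198 178 140 134 138 141 143 139 140 145 127  77  70  73  72  72  72  70  71  69  70
188 ........##+#######............ 190 187 185 189 194 195 176 139 136 139 141 142 141 141 145 127  75  68  71  72  72  70  69  69  71  71
189 +.......###.######............ 186 186 186 190 193 193 173 137 135 138 140 143 140 141 146 129  75  70  71  73  70  72  71  72  72  72
190 ........+##++#####............ 179 183 186 191 193 192 174 138 134 137 142 142 143 141 147 125  68  71  72  72  71  72  71  70  72  71
191 .....+..+#########............ 255 204 184 188 192 194 172 138 135 138 140 143 142 142 149 126  66  72  72  73  73  72  72  72  72  71
192 ........+########
[... 2892 characters left out ...]
3 207
213 ...............+++++++++...... 152 208 233 185 142 147 149 147 151 151 145 146 149 194 228 222 221 219 217 217 216 215 225 234 204 163
214 ...............+++++++++...... 145 198 238 187 143 148 147 149 150 150 147 143 152 196 227 222 221 220 219 219 217 216 227 238 235 205
215 ...............++.++++++...... 141 154 166 155 147 148 148 149 152 149 144 143 152 198 229 225 222 220 220 220 218 215 225 237 237 237
216 ..++...........++++.++++...... 167 170 130 134 143 149 148 148 152 150 146 144 160 207 228 222 221 222 220 219 219 217 225 236 235 236
217 +.++++........+++++++++++..... 169 154 198 218 137 145 146 148 153 148 147 145 174 218 225 223 221 220 220 220 218 218 218 228 234 234
```

No force, and the jaws straddle the bar, one in front and one behind. Continuing down.

Call:
jog_arm(
  hand=[0,0,0,0,0],
  offset=[
    [0,0,0.008],
    [0,0,0.016],
    [0,0,0.024],
    [0,0,0.027],
    [0,0,0.027],
  ],
  turn=[
    [0,0,0],
    [0,0,0],
    [0,0,0],
    [0,0,0],
    [0,0,0],
  ],
)

```text
clock: 12.02
tcp_pos: [0.479, -0.1645, 0.149]
tool_rot: [3.116, -0.386, -0.007]
contact_force: [0.1, 0.5, -0.6]
grip_width: 0.281
grip_force: 59.4
```

Call:
jog_arm(
  hand=[0,0,0,0,0],
  offset=[
    [0,0,0.003],
    [0,0,0.005],
    [0,0,0.007],
    [0,0,0.008],
    [0,0,0.008],
  ],
  turn=[
    [0,0,0],
    [0,0,0],
    [0,0,0],
    [0,0,0],
    [0,0,0],
  ],
)

```text
clock: 12.65
tcp_pos: [0.4813, -0.1652, 0.1444]
tool_rot: [3.116, -0.387, 0.002]
contact_force: [-3.7, 1.7, 22.6]
grip_width: 0.281
grip_force: 61.5
```

Seated: 22 N of upward force at z = 0.1444, as predicted (0.144). Release while still pressing lightly, then retreat.

Call:
jog_arm(
  hand=[0.4,0.5,0.6,0.7,0.8,0.9,1,1,1],
  offset=[
    [0,0,0.001],
    [0,0,0.002],
    [0,0,0.002],
    [0,0,0.003],
    [0,0,0.003],
    [0,0,0.003],
    [0,0,0.002],
    [0,0,0],
    [0,0,0],
  ],
  turn=[
    [0,0,0],
    [0,0,0],
    [0,0,0],
    [0,0,0],
    [0,0,0],
    [0,0,0],
    [0,0,0],
    [0,0,0],
    [0,0,0],
  ],
)

```text
clock: 13.78
tcp_pos: [0.4793, -0.1645, 0.1415]
tool_rot: [3.116, -0.386, -0.005]
contact_force: [-0.8, -0.7, 0.9]
grip_width: 1.0
grip_force: 0.0
```

Call:
jog_arm(
  hand=[1,1,1,1,1,1,1,1,1],
  offset=[
    [0,0,-0.02],
    [0,0,-0.05],
    [0,0,-0.1],
    [0,0,-0.15],
    [0,0.05,-0.16],
    [0,0.11,-0.16],
    [0,0.17,-0.16],
    [0,0.23,-0.16],
    [0,0.23,-0.16],
  ],
  turn=[
    [0,0,0],
    [0,0,0],
    [0,0,0],
    [0,0,0],
    [0,0,0],
    [0,0,0],
    [0,0,0],
    [0,0,0],
    [0,0,0],
  ],
)

```text
clock: 14.9
tcp_pos: [0.4202, -0.3933, 0.3021]
tool_rot: [3.11, -0.401, -0.006]
contact_force: [-0.1, 1.1, 0.0]
grip_width: 0.999
grip_force: 0.0
```

```bash
python3 - <<'E'
from mv import *
import cv2
o=[]
for n,x,y in(("side",285,155),("top",315,180)):
    i=robot.grab_frame(n)["image"]; cv2.imwrite(f"pics/{n}5.png",i)
    i=cv2.resize(i[y:y+75,x:x+50],None,fx=8,fy=8,interpolation=cv2.INTER_CUBIC)
    L=[[-122,0,95],[-122,25,157],[-122,-25,157],[-122,12,45],[-122,-12,45]] # ideal pin, rolls, tips
    for q in (proj(n,w(TRAY,L))-[x,y]+.5)*8: cv2.circle(i,q.astype(int).tolist(),3,(0,0,255),1)
    o.append(i)
cv2.imwrite("pics/f.png",np.hstack(o))
E
```

```text
(no output)
```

View pics/f.png

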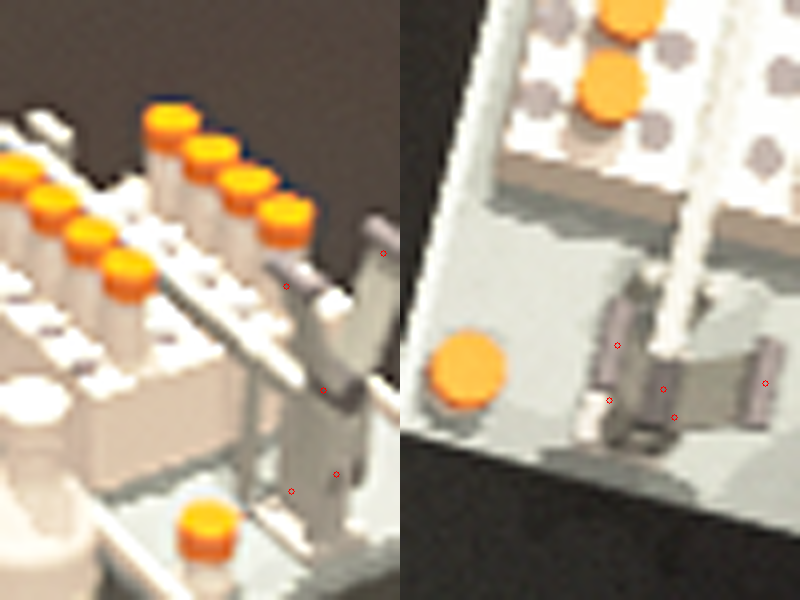

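The final picture shows the clip upright and square over the bar end. In the top crop the pin is at (665,385) against an ideal of (663,390), and the rolls are within about 1 px. In the side crop the pin sits on the bar and the jaws are down over the keeper. The vial and tubes are untouched, so I'm handing in.

```bash
python3 -c "
from bench import robot
print(robot.finish_job())"
```

```text
the job is handed in; nothing more can be done
None
```

The bar is shut on the keeper, the large clip is seated over the bar end at the middle of the keeper and released, and the job was handed in at about 15 s; no verdict came back, so the result rests on the seating forces and the final pictures.

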